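Present the notched counting slide for reading

TASK

Two thick glass slides lean on two small blue easels. Find the one whose frosted end, the white end with a small notch cut out of one corner, is uppermost, lift it off its easel, and hold it level over the middle of the black reading card, about 15 cm above the bench, with its white coded label facing straight up for the overhead camera and its frosted end pointing to the card's front edge, the one with the white bar nearest the robot. Finish while still holding it there, and leave the other slide on its easel and the timer, oil bottle and coverslip box where they are.

Things in the scene. Friction and masses are not known exactly. Their poses are not given: they have to be found in the camera images.
- slide_mid (a point): Centre of the wanted slide, 76 x 32 x 5 mm, 30 g, loose, leaning back on its easel, 30 degrees from upright, centre 47 mm above the bench. z: along its length to the frosted end (up at the start); y: along its 32 mm width, level; +x: out of the white label face (grey behind). The label faces the robot or up to 86 degrees either side, and 30 degrees upward.
- frosted_end (a point): Middle of the wanted slide's frosted end, 27 mm from its centre along +z, same axes; that end is 22 mm long, with a 7 x 7 mm notch at its corner towards -y; the rest is pale blue-green glass.
- holder: Blue easel of the wanted slide, fixed: base 74 x 60 x 6 mm, back rest 18 mm wide behind the slide's middle, reaching to 50 mm along its length from its foot; slide foot 14 mm above the bench between two low cheeks. Origin: centre of the underside; z up, x level, the way the label faces. The slide rests by its weight; lift it straight up or along its length.
- other_slide_mid (a point): Centre of the other slide, same size and lean, on its own easel the other way up: clear end up, frosted notched end down at the foot. Leave it alone. This point's axes are those of its easel (z vertical).
- other_holder: Blue easel of the other slide, same size, fixed; origin at the centre of its underside.
- card: Flat black reading card with white corner marks, 120 x 100 x 2 mm (x, y, z; x points away from the robot, turned up to 0.3 rad), fixed to the bench; origin at the centre of its underside, z up.
- card_front (a point): Middle of the card's front edge, the edge nearest the robot, marked by a white bar; 60 mm from the card's centre along its -x, on its top face. The frosted end is to point that way.
- timer_mid (a point): Centre of a white desk timer, 52 x 72 x 34 mm, loose bystander in front of the work.
- oil_mid (a point): Centre of a small amber oil bottle with a black cap, 32 mm across, 68 mm tall, loose bystander.
- coverslips_mid (a point): Centre of a small white coverslip box, 33 x 33 x 16 mm, loose bystander.

How it is judged:
By the outcome, as a careful person would: the job done as asked, in the order asked, and still so for the second after the job is handed in, while the arm keeps its last pose, push and grip.
It also fails if it takes over 40 s, if anything falls off the work surface, if the arm or the gripper's body presses on something with over 40 N, if the wrist force passes 120 N, or if a joint passes its speed limit or range.

ROBOT

A 6-joint arm with a two-finger parallel gripper is mounted at the origin on a cart in front of the work surface, level with it; the furniture and walls round the work are solid. World frame = base frame: x ahead of the robot, y to its left, z up, the work surface at z = 0. Lengths are in mm, angles in rad, forces in N, time in s.
With the tool pointing down it reaches from about 400 to 925 mm from the base axis. Payload 12.5 kg.
Tool frame: the origin (TCP) lies at the very end of the fingers, on their centre line; the grasp point (between the pads) lies env.grip_point_offset behind it (env.grip_point_offset is the distance from the TCP to the grasp point, in mm); y points along the fingers, z is the direction in which the jaws open and shut, and the axes are right-handed (so a half turn about y gives the same grasp; the last joint's range is limited). The gripper opens to 95 mm and grips with 3 to 60 N. Pads are 20 mm wide; open, the fingers measure 119 mm over their backs; the gripper's body (75 mm by 180 mm) begins 59 mm behind the grasp point.
Start: joints at [-1.317, 0.491, 1.559, -0, 1.092, -0.106], TCP at [220.078, -584.989, 214.661] pointing down, gripper open.
Joint ranges: [-3.1, 3.1], [-0.84, 2.19], [0.05, 2.79], [-1.13, 4.28], [0.06, 2.93], [-2.69, 2.69]. Speed limits (rad/s): [2.22, 2.22, 2.79, 3.14, 3.14, 3.14].

INTERFACE

Orientations are given as [roll, pitch, yaw] about the fixed x, y, z axes, in that order (R = Rz(yaw) Ry(pitch) Rx(roll)).
In Python, from cell import readout, read_camera, env, nets gives the robot as it stands.
- The arm moves only by the tool apply_moves, never from a script. Its argument "increments" is a list of rows, each a list of 3 entries, a list of its own where there are three numbers: the shift along the tool's x, y, z in cm, then the turn, a rotation vector about the tool's x, y, z in degrees, then the finger opening in cm, from 0 to 9.51. A call has exactly 5 rows; each row shifts and turns the pose as measured when the row begins, along the tool's axes as they then stand; what a row does not reach is not made up. A row lasts 1/8 s, in which the tool goes at most 62.5 mm and 10.7 degrees, less where a joint would pass 70% of its speed; a pose out of reach is approached as far as the arm can. A call with a gripper value outside its range is refused whole. The fingers move at their own pace and stop on an object; the grip force is fixed at half the most. Time passes only in rows, so rows that do not move let the fingers close, or fill a call up. It gives the time, the measured TCP pose, the force and the opening at its end, in the units of the state.
- readout.state(): the state, without advancing time (a new reading comes with each control period).
- read_camera(name): name is "scene" or "top" or "wrist"; returns a dict with "img" (420x560x3 uint8, red, green, blue), "vfov" (degrees; the focal length in pixels is half the picture's height over the tangent of half this angle, whatever the lens; pixels are square), "cx", "cy" (the principal point, pixels), "rvec" (rotation vector, rad) and "tvec" (3), from world to camera coordinates, as OpenCV has them; the wrist camera has in their place "mount" (4x4, takes a point from camera to tool coordinates, whose origin is the TCP and whose axes are the tool frame's). Camera axes: x right, y down, z forward; pixel columns grow to the right and rows downward; lengths in mm; the calibration is good to about 2 mm. A picture is of the moment at which its call begins: read the wrist's pose just before it. There is no depth.
- env.job_done(): hands the job in, once; it reports no verdict.
Trained networks look in a picture, given as the dict that the camera call returned (one of the last four; its "shot" number tells which), for a name from the list of things; names that differ only in an ending like _2 or _b are one class to them, and where a whole thing is asked for, a point or a joint stands for the part that bears it (a point fixed in the world has none). Each returns a list of dicts, best first, with "confidence" (0 to 1); they miss things now and then, are a little off and sometimes report something else, mostly with a low value. They report only what shows in the picture. A call takes as long as a camera call.
- nets.look_for(picture, thing): "point" ([x, y, z] in mm, in the coordinates of the camera as it stood for that picture, good to about 4 mm: the middle of the surface that is visible of it).
- nets.mark_of(picture, thing): "point" ([x, y, z] in mm, in the coordinates of the camera as it stood for that picture, good to about 4 mm: a listed point, or the origin of a listed thing).
The state is a dict: "t": time; "joints": joint angles; "qvel": joint speeds; "tau": joint torques, N m; "eef_pos": TCP position; "tcp_rot": TCP orientation; "ft_force": force on the tool from outside, world axes, zero at the start; "moment": the same for the moment, N m; "opening": opening from 0.0 (shut) to 1.0 (fully open).
Only numpy, scipy, OpenCV 4.12 (cv2) and the standard library are available. Lean on these libraries where they do the work, as an engineer would, in place of code of your own. Each camera call takes 0.05 s, during which the arm holds its last target. There are 200 camera calls.

## Working session

There is one attempt and no reset: what is moved stays moved. The work goes in short steps, Python scripts to look and compute and a tool call to move; the robot and the scene stay as the last step left them, time stands still between calls to the robot, and variables do not carry over. Pictures are saved under pics/ and viewed, about 8 in all and at most 12, crops included, and the job is handed in when it is done.

Besides the shell and the picture viewer there is one more tool, called after "Request:" as name([rows], argument=value, ...), one row to a line, values as JSON. apply_moves: Moves the arm, as the interface text tells. Its arguments: {"type":"object","properties":{"increments":{"type":"array"}},"required":["increments"]}

```bash
ls; mkdir -p pics; cat > h.py <<'E'
import numpy as np, cv2
from scipy.spatial.transform import Rotation as R
from cell import readout, read_camera, env, nets
np.set_printoptions(precision=2,suppress=True)
def tool():
    s=readout.state(); return np.array(s["eef_pos"]),R.from_euler('xyz',s["tcp_rot"]).as_matrix(),s
def ext(pic,tp=None):
    if "rvec" in pic:
        Rc=cv2.Rodrigues(np.array(pic["rvec"],float))[0]; t=np.array(pic["tvec"],float).ravel()
        return Rc.T,-Rc.T@t      # cam->world R, cam centre
    M=np.array(pic["mount"]); p,Rt=tp
    return Rt@M[:3,:3],Rt@M[:3,3]+p
def foc(pic): return pic["img"].shape[0]/2/np.tan(np.radians(pic["vfov"])/2)
def w(pt,E): return E[0]@np.array(pt)+E[1]
def proj(P,pic,E):
    c=(np.atleast_2d(P)-E[1])@E[0]; return c[:,:2]/c[:,2:]*foc(pic)+[pic["cx"],pic["cy"]]
def save(pic,n): cv2.imwrite(n,pic["img"][:,:,::-1])
E
python3 - <<'E'
from h import *
p,Rt,s=tool(); print(p,s["tcp_rot"],Rt,env.grip_point_offset,s["opening"],s["t"])
for c in ["scene","top","wrist"]:
    pic=read_camera(c);E=ext(pic,(p,Rt));save(pic,f"pics/{c}0.png");print(c,pic["vfov"],pic["cx"],pic["cy"],E[1],E[0][:,2])
    for f in ["slide_mid","frosted_end","holder","other_slide_mid","other_holder","card","card_front","timer_mid","oil_mid","coverslips_mid"]:
        print(f,[(w(d["point"],E),round(d["confidence"],2)) for d in nets.mark_of(pic,f)[:3]])
E
```

```text
pics
[ 219.98 -584.72  214.05] [-1.57  0.   -2.78] [[-0.94 -0.    0.35]
 [-0.35  0.   -0.94]
 [-0.   -1.   -0.  ]] 18.8 1.0015267715863108 0.0
scene 48.436359373656806 278.40865693885104 207.32970928931636 [164.22 606.04 651.63] [ 0.43 -0.65 -0.63]
slide_mid [(array([ 518.66, -206.53,   53.23]), 0.9)]
frosted_end [(array([ 533.11, -209.49,   72.47]), 0.73)]
holder [(array([ 513.28, -206.23,   -2.33]), 0.73), (array([ 411.79, -103.42,   22.84]), 0.38), (array([ 518.97, -207.29,   50.4 ]), 0.27)]
other_slide_mid [(array([578.54, 171.26,  46.7 ]), 0.51)]
other_holder [(array([576.9 , 162.68,   0.03]), 0.91), (array([ 513.69, -202.6 ,   -3.09]), 0.16)]
card [(array([583.86,  -3.75,   1.99]), 0.84)]
card_front [(array([521.41,  10.7 ,  -1.13]), 0.96), (array([704.44,  -5.69,  30.34]), 0.56), (array([ 409.64, -103.87,   20.23]), 0.21)]
timer_mid [(array([ 410.91, -102.62,   17.73]), 0.66)]
oil_mid [(array([704.22,  -4.84,  31.53]), 0.56)]
coverslips_mid [(array([408.29,  70.81,   8.35]), 0.74)]
top 51.8172098525221 286.36611410531253 209.48735898212692 [469.45 -16.69 935.1 ] [ 0.08  0.03 -
[... 171 characters left out ...]
her_slide_mid [(array([577.35, 174.25,  47.81]), 0.85)]
other_holder [(array([571.38, 160.44,   0.68]), 0.75)]
card [(array([584.07,   5.37,   0.4 ]), 0.88), (array([ 517.27, -203.84,   47.27]), 0.68)]
card_front [(array([519.76,   7.53,   2.96]), 0.6)]
timer_mid [(array([ 409.18, -104.77,   17.72]), 0.65), (array([573.09, 164.89,  -1.24]), 0.39)]
oil_mid [(array([701.71,  -3.67,  31.67]), 0.78)]
coverslips_mid [(array([405.55,  70.72,   6.77]), 0.46)]
wrist 67.1207580341143 279.91081784881743 207.22966555001608 [ 285.71 -561.16  384.03] [-0.23 -0.09 -0.97]
slide_mid []
frosted_end []
holder []
other_slide_mid []
other_holder []
card []
card_front []
timer_mid []
oil_mid []
coverslips_mid []
```

View pics/scene0.png

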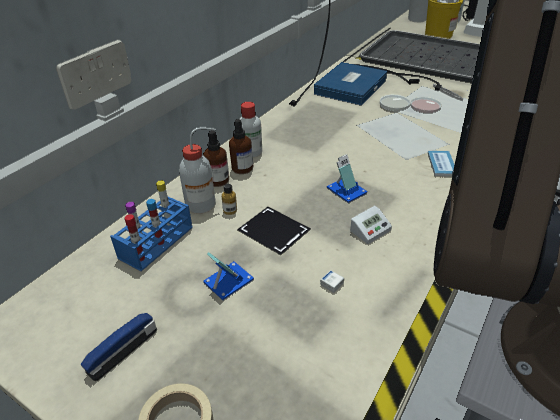

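View pics/top0.png

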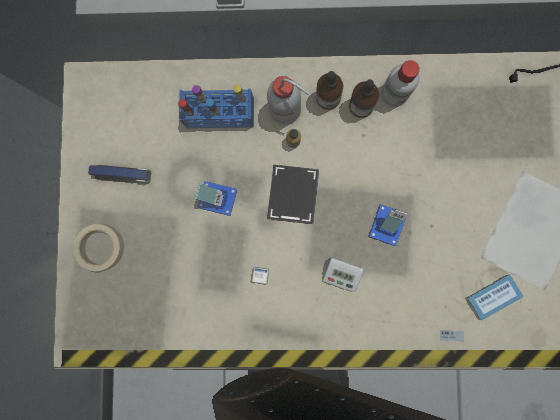

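The wanted slide, frosted white end up, is on the easel at top (388,225) and scene (346,170). The other slide is at top (213,197). The card is at top (293,193), with its bar toward the robot. Next I'll get the easel's yaw from the blue mask.

```bash
python3 - <<'E'
from h import *
pic=read_camera("top");E=ext(pic)
img=pic["img"]; a=cv2.resize(img[195:255,360:420],(390,390),interpolation=cv2.INTER_CUBIC)
sc=read_camera("scene")["img"]; b=cv2.resize(sc[145:205,318:378],(390,390),interpolation=cv2.INTER_CUBIC)
cv2.imwrite("pics/c1.png",np.hstack([a,b])[:,:,::-1])
def ground(m,z):
    ys,xs=np.nonzero(m); d=np.c_[(xs-pic["cx"])/foc(pic),(ys-pic["cy"])/foc(pic),np.ones(len(xs))]@E[0].T
    return (E[1]+d*((z-E[1][2])/d[:,2])[:,None])[:,:2]
hsv=cv2.cvtColor(img,cv2.COLOR_RGB2HSV)
blue=cv2.inRange(hsv,(105,150,60),(125,255,255))
def rect(m,z,name):
    P=ground(m,z).astype(np.float32); r=cv2.minAreaRect(P); print(name,r,len(P)); print(cv2.boxPoints(r))
m=np.zeros_like(blue); m[195:255,360:420]=blue[195:255,360:420]; rect(m,6,"easel")
dark=(img.max(2)<60).astype(np.uint8); m=np.zeros_like(blue); m[155:230,255:330]=dark[155:230,255:330]; m=cv2.morphologyEx(m,cv2.MORPH_OPEN,np.ones((5,5))); rect(m,2,"card")
E
```

```text
easel ((512.3986206054688, -201.86083984375), (56.67149353027344, 72.3614730834961), 70.19434356689453) 340
[[ 468.76 -216.26]
 [ 536.84 -240.78]
 [ 556.04 -187.46]
 [ 487.96 -162.94]]
card ((0.0, 0.0), (0.0, 0.0), 0.0) 0
[[0. 0.]
 [0. 0.]
 [0. 0.]
 [0. 0.]]
```

View pics/c1.png

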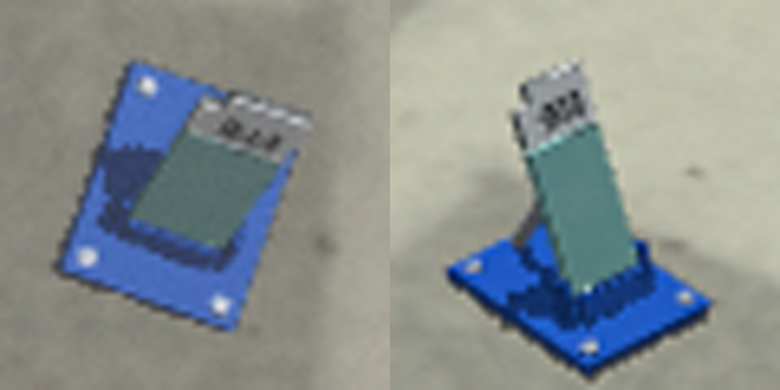

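The top and scene crops show the printed code on the frosted end and the label facing the robot, with the label's yaw at about 160°. I'll start toward the slide and vary the tilt on the way, so the joint readings let me fit the arm's kinematics.

Request:
apply_moves([
  [[-5,0,-3],[0,0,8],9.5],
  [[-5,0,-3],[0,0,8],9.5],
  [[-5,0,-3],[0,0,8],9.5],
  [[-4,-3,-3],[0,0,0],9.5],
  [[0,-3,0],[0,0,0],9.5],
])

```text
t: 2.38
eef_pos: [329.8, -411.0, 307.7]
tcp_rot: [-1.575, 0.433, -2.784]
ft_force: [-0.1, -0.6, -0.2]
opening: 0.998
```

```bash
python3 - <<'E'
from h import *
p,Rt,s=tool(); print(p,np.array(s["joints"]),s["tcp_rot"],np.hypot(p[0],p[1]),s["t"]); print(Rt)
E
```

```text
[ 329.75 -411.02  307.65] [-1.24  0.25  1.75  0.47  1.2  -0.22] [-1.57  0.43 -2.78] 526.9520402564444 2.375
[[-0.85  0.39  0.35]
 [-0.32  0.15 -0.94]
 [-0.42 -0.91 -0.  ]]
```

Request:
apply_moves([
  [[-5,0,-3],[0,0,-8],9.5],
  [[-4,0,-4],[0,0,-8],9.5],
  [[-3,0,-4],[0,0,-8],9.5],
  [[-3,0,-3],[0,0,0],9.5],
  [[0,0,0],[0,0,0],9.5],
])

```text
t: 3.0
eef_pos: [415.2, -230.0, 349.1]
tcp_rot: [-1.564, 0.004, -2.794]
ft_force: [-0.1, -0.7, -0.9]
opening: 1.002
```

```bash
cat > kin.py <<'E'
from h import *
from scipy.optimize import least_squares
D=[([-1.317,.491,1.559,0,1.092,-.106],[220.078,-584.989,214.661],[-1.571,0,-2.782])]
import json,os
if os.path.exists("d.json"): D+=json.load(open("d.json"))
def fk(q,k):
    a1,h,L1,c,L2,L3=k; e=lambda ax,a:R.from_euler(ax,a).as_matrix()
    A=e('z',q[0]); p=A@[a1,0,h]; A=A@e('y',q[1]); p=p+A@[0,0,L1]; A=A@e('y',q[2]); p=p+A@[c,0,L2]
    A=A@e('z',q[3])@e('y',q[4]); p=p+A@[0,0,L3]; return p,A@e('z',q[5])
def fit():
    f=lambda k:np.concatenate([fk(q,k)[0]-p for q,p,r in D]+[0.002*(np.array(k)-[50,350,450,0,450,300])])
    return least_squares(f,[50,350,450,0,450,300])
E
python3 - <<'E'
from h import *
import json
D=[([-1.24,.25,1.75,.47,1.2,-.22],[329.75,-411.02,307.65],[-1.575,.433,-2.784])]
p,Rt,s=tool(); D.append((list(map(float,s["joints"])),p.tolist(),list(map(float,s["tcp_rot"])))); json.dump(D,open("d.json","w"))
import kin
r=kin.fit(); print(r.x,r.fun)
for q,p,e in kin.D: print(np.array(q),p,"\n",kin.fk(q,r.x)[1].T@R.from_euler('xyz',e).as_matrix())
E
```

```text
[-30.7  308.68 541.31 -41.48 423.45 418.57] [-64.6  -14.41  -5.62  -0.67  -3.25   7.62 -40.15 -52.41  -2.    -0.16
  -0.08   0.18  -0.08  -0.05   0.24]
[-1.32  0.49  1.56  0.    1.09 -0.11] [220.078, -584.989, 214.661] 
 [[ 0. -0. -1.]
 [-1. -0. -0.]
 [-0.  1. -0.]]
[-1.24  0.25  1.75  0.47  1.2  -0.22] [329.75, -411.02, 307.65] 
 [[ 0.01 -0.   -1.  ]
 [-1.   -0.   -0.01]
 [-0.    1.   -0.  ]]
[-0.64  0.15  1.71 -0.    1.28  0.58] [415.1509590423524, -230.04901991659284, 349.1167824018099] 
 [[-0.  0. -1.]
 [-1.  0.  0.]
 [ 0.  1. -0.]]
```

```bash
sed -i 's/a1,h,L1,c,L2,L3=k/a1,h,L1,c,L2,L3,d,d5=k/; s/\[a1,0,h\]/[a1,d,h]/; s/\[0,0,L3\]/[0,d5,L3]/; s/300\]/300,30,30]/g' kin.py
python3 - <<'E'
import kin; from h import *
r=kin.fit(); print(r.x,r.fun)
E
```

```text
[  1.5  193.23 590.71  49.92 410.88 265.76  67.65  -1.63] [-0.12 -0.03  0.    0.   -0.   -0.    0.08  0.1   0.   -0.1  -0.31  0.28
  0.1  -0.08 -0.07  0.08 -0.06]
```

```bash
cat >> kin.py <<'E'
K=fit().x
M=fk(D[0][0],K)[1].T@R.from_euler('xyz',D[0][2]).as_matrix()
LO=np.array([-3.1,-.84,.05,-1.13,.06,-2.69]);HI=np.array([3.1,2.19,2.79,4.28,2.93,2.69])
def ik(p,Rt,seeds=30,q0=None,lo=LO,hi=HI):
    rng=np.random.default_rng(0);best=[]
    for i in range(seeds):
        s=q0 if q0 is not None and i==0 else rng.uniform(lo,hi)
        f=lambda q:np.r_[(fk(q,K)[0]-p)/100,(R.from_matrix(Rt.T@fk(q,K)[1]@M).as_rotvec())]
        r=least_squares(f,np.clip(s,lo+1e-3,hi-1e-3),bounds=(lo,hi)); 
        if r.cost<1e-6 and not any(np.allclose(r.x,b,atol=.02) for b in best): best.append(r.x)
    return best
def slideR(xh,lean):  # start pose: label heading yaw xh, lean from upright
    u=np.array([np.cos(xh),np.sin(xh),0]);Z=np.array([0,0,1.])
    x=np.cos(lean)*u+np.sin(lean)*Z; z=-np.sin(lean)*u+np.cos(lean)*Z
    return np.c_[x,np.cross(z,x),z]
def toolIn(al,sg): # tool axes in slide frame
    y=np.array([-np.cos(al),0,-np.sin(al)]); z=np.array([0,sg,0.]); return np.c_[np.cross(y,z),y,z]
E
python3 - <<'E'
from kin import *
g=18.8; zc=15
S0=slideR(np.radians(160),np.radians(30)); c0=np.array([518,-204,47])
cy=-.1
x=np.array([0,0,1.]); z=-np.array([np.cos(cy),np.sin(cy),0]); S1=np.c_[x,np.cross(z,x),z]; c1=np.array([584,1,150])
for al in (30,45,60,75,90):
  for sg in (1,-1):
    T=toolIn(np.radians(al),sg)
    for n,S,c in(("grasp",S0,c0),("final",S1,c1)):
        Rt=S@T; p=c+S[:,2]*zc+Rt[:,1]*g
        print(al,sg,n,ik(p,Rt,25))
E
```

```text
30 1 grasp [array([-0.54,  0.61,  2.18,  2.61,  0.19, -1.21])]
30 1 final [array([-0.12,  0.43,  2.1 ,  0.09,  0.08, -1.67])]
30 -1 grasp [array([-0.54,  0.61,  2.18,  2.61,  0.19,  1.93])]
30 -1 final [array([-0.12,  0.43,  2.1 ,  0.09,  0.08,  1.46])]
45 1 grasp [array([-0.51,  0.6 ,  2.02,  0.16,  0.26,  1.26])]
45 1 final [array([-0.13,  0.47,  2.25,  3.09,  0.37,  1.6 ])]
45 -1 grasp [array([-0.51,  0.6 ,  2.02,  0.16,  0.26, -1.88])]
45 -1 final [array([-0.13,  0.47,  2.25,  3.09,  0.37, -1.54])]
60 1 grasp [array([-0.49,  0.64,  1.86,  0.  ,  0.64,  1.43])]
60 1 final [array([-0.13,  0.58,  2.38,  3.11,  0.87,  1.58])]
60 -1 grasp [array([-0.49,  0.64,  1.86, -0.  ,  0.64, -1.71])]
60 -1 final [array([-0.13,  0.58,  2.38,  3.11,  0.87, -1.56])]
75 1 grasp [array([-0.48,  0.72,  1.7 , -0.04,  0.99,  1.47])]
75 1 final [array([-0.13,  0.77,  2.46,  3.11,  1.4 ,  1.57])]
75 -1 grasp [array([-0.48,  0.72,  1.7 , -0.04,  0.99, -1.67])]
75 -1 final [array([-0.13,  0.77,  2.46,  3.11,  1.4 , -1.57])]
90 1 grasp [array([-0.47,  0.81,  1.55, -0.06,  1.3 ,  1.48])]
90 1 final [array([-0.13,  0.97,  2.48,  3.11,  1.88,  1.56])]
90 -1 grasp [array([-0.47,  0.81,  1.55, -0.06,  1.3 , -1.66])]
90 -1 final [array([-0.13,  0.97,  2.48,  3.11,  1.88, -1.58])]
```

```bash
cat > plan.py <<'E'
from h import *
from scipy.spatial.transform import Slerp
def rows(poses,op):
    "poses: list of (p,R) starting with current"
    out=[]
    for (p,A),(p2,B) in zip(poses[:-1],poses[1:]):
        out.append([np.round(A.T@(p2-p)/10,2).tolist(),np.round(R.from_matrix(A.T@B).as_rotvec(degrees=True),1).tolist(),op])
    for i in range(0,len(out),5): print(out[i:i+5])
def line(p2,B,n,op,cur=None):
    p,A=cur or tool()[:2]; s=Slerp([0,1],R.from_matrix([A,B]))
    rows([(p+(p2-p)*t,s(t).as_matrix()) for t in np.linspace(0,1,n+1)],op)
E
python3 - <<'E'
from kin import *; import plan
S=slideR(np.radians(160),np.radians(30));T=toolIn(np.radians(60),1)
plan.line(np.array([525,-207,170.]),S@T,5,7.5)
E
```

```text
[[[-2.21, 3.59, 0.29], [-0.1, 8.0, -0.1], 7.5], [[-2.23, 3.59, -0.02], [-0.1, 8.0, -0.1], 7.5], [[-2.21, 3.59, -0.32], [-0.1, 8.0, -0.1], 7.5], [[-2.15, 3.59, -0.62], [-0.1, 8.0, -0.1], 7.5], [[-2.05, 3.58, -0.91], [-0.1, 8.0, -0.1], 7.5]]
```

Request:
apply_moves([
  [[-2.2,3.6,0.3],[0,8,0],7.5],
  [[-2.2,3.6,0],[0,8,0],7.5],
  [[-2.2,3.6,-0.3],[0,8,0],7.5],
  [[-2.2,3.6,-0.6],[0,8,0],7.5],
  [[-2,3.6,-0.9],[0,8,0],7.5],
])

```text
t: 3.62
eef_pos: [528.0, -214.0, 167.9]
tcp_rot: [-1.565, 0.015, 2.766]
ft_force: [0.3, -0.7, -0.0]
opening: 0.79
```

```bash
python3 - <<'E'
from h import *
p,Rt,s=tool(); print(p,s["tcp_rot"],Rt,np.array(s["joints"]),s["opening"],s["t"])
pic=read_camera("wrist");E=ext(pic,(p,Rt));save(pic,"pics/w1.png");print(E[1])
for f in ["slide_mid","frosted_end","holder"]:
    print(f,[(w(d["point"],E),round(d["confidence"],2)) for d in nets.mark_of(pic,f)[:3]])
pic=read_camera("top");E=ext(pic);m=pic["img"]
for f in ["card","card_front"]:
    print(f,[(w(d["point"],E),round(d["confidence"],2)) for d in nets.mark_of(pic,f)[:3]])
cv2.imwrite("pics/card.png",cv2.resize(m[155:235,255:335],(560,560),interpolation=cv2.INTER_CUBIC)[:,:,::-1])
E
```

```text
[ 528.01 -214.04  167.88] [-1.57  0.02  2.77] [[-0.93  0.01 -0.37]
 [ 0.37 -0.01 -0.93]
 [-0.02 -1.    0.01]] [-0.5   0.46  1.76 -0.    0.91  1.45] 0.7899413811423591 3.625
[ 591.19 -238.88  338.91]
slide_mid [(array([ 508.73, -202.57,   -0.57]), 0.63), (array([ 525.62, -206.58,   51.23]), 0.56)]
frosted_end [(array([ 533.19, -210.96,   71.38]), 0.61)]
holder [(array([ 510.36, -199.98,    1.33]), 0.74)]
card [(array([580.05,   4.86,   1.66]), 0.64)]
card_front [(array([520.43,   5.68,   4.26]), 0.93), (array([ 512.11, -199.89,   -1.42]), 0.47)]
```

View pics/w1.png

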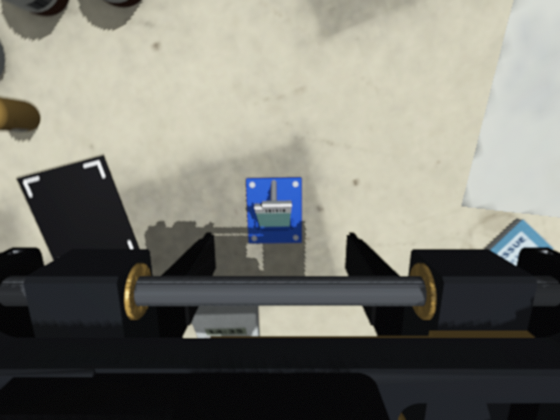

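View pics/card.png

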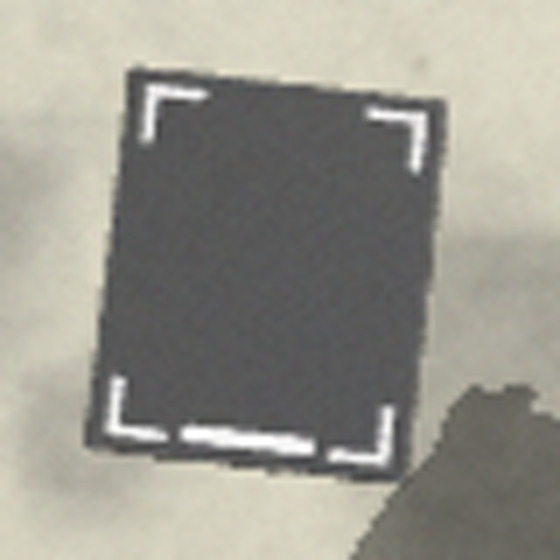

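```bash
python3 - <<'E'
from kin import *; import plan
def back(uv,pic,E,z):
    uv=np.array(uv,float); d=np.c_[(uv-[pic["cx"],pic["cy"]])/foc(pic),np.ones(len(uv))]@E[0].T
    return (E[1]+d*((z-E[1][2])/d[:,2])[:,None])[:,:2]
pic=read_camera("top");E=ext(pic)
c=back(np.array([[130,68],[445,100],[408,478],[88,443]])/7+[255-.43,155-.43],pic,E,2)
print("card",c,c.mean(0)); f=(c[0]+c[1]-c[2]-c[3]);l=(c[0]+c[3]-c[1]-c[2]);print("yaw",np.arctan2(f[1],f[0]),np.arctan2(-l[0],l[1]))
p,Rt,s=tool();pic=read_camera("wrist");E=ext(pic,(p,Rt));img=pic["img"]
hsv=cv2.cvtColor(img,cv2.COLOR_RGB2HSV);b=cv2.inRange(hsv,(105,150,60),(125,255,255));m=np.zeros_like(b);m[165:250,235:315]=b[165:250,235:315]
ys,xs=np.nonzero(m);P=back(np.c_[xs,ys],pic,E,6).astype(np.float32);r=cv2.minAreaRect(P);print("easel",r)
a=np.radians(160);S=slideR(a,np.radians(30))
print("tip mid px",proj([p+Rt[:,2]*30,p-Rt[:,2]*30],pic,E))
# predicted slide corners in picture if centre 518,-204,47
cv2.imwrite("pics/w1c.png",cv2.resize(img[165:255,225:325],(800,720),interpolation=cv2.INTER_CUBIC)[:,:,::-1])
u=S[:,0]; 
for c0 in ([518,-204,47],):
    print(proj([np.array(c0)+S@v for v in ([2.5,16,38],[2.5,-9,38],[-2.5,16,38],[-2.5,-9,38],[2.5,16,-38],[2.5,-16,-38])],pic,E))
E
```

```text
card [[646.51  41.95]
 [635.15 -56.19]
 [517.51 -43.29]
 [529.19  55.48]] [582.09  -0.51]
yaw -0.1120003698473885 -0.11655867181990139
easel ((514.0454711914062, -203.7052001953125), (58.395545959472656, 72.12422180175781), 69.69895935058594)
tip mid px [[330.62 252.43]
 [226.35 252.48]]
[[290.28 207.79]
 [260.78 208.42]
 [290.1  202.16]
 [260.76 202.79]
 [288.45 227.81]
 [258.75 228.45]]
```

View pics/w1c.png

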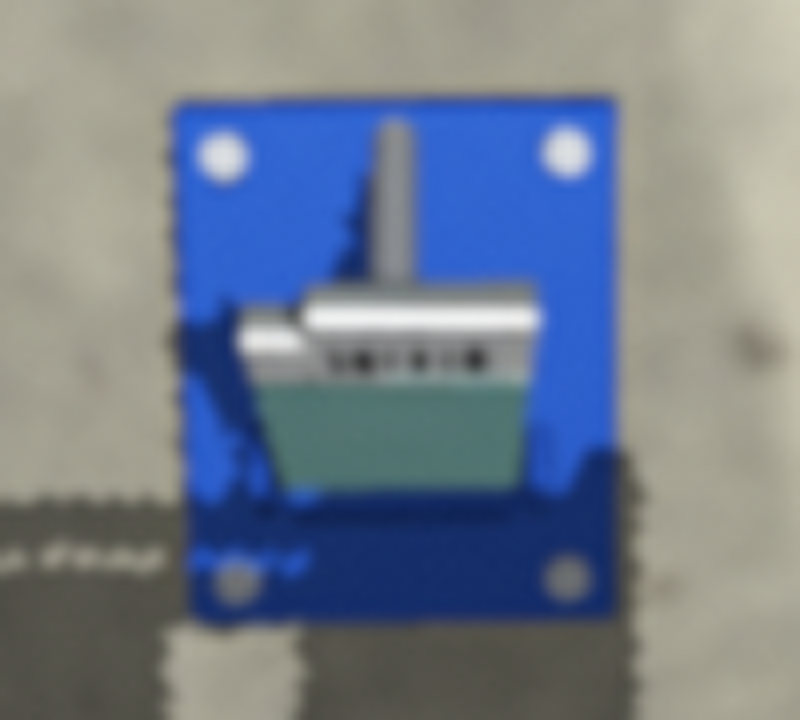

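The easel and slide are square with the tool to within about 1°. In the wrist crop the slide's top edge is at wrist pixels (263–292, 205), so the correction is small. The card centre is at (582, 0) with yaw −0.114. Now I'll go down to the grasp height.

Request:
apply_moves([
  [[0.3,3.5,-0.3],[0,0,0],6.5],
  [[0.1,3.5,0],[0,0,0],6.5],
  [[0,3,0],[0,0,0],6.5],
  [[0,2,0],[0,0,0],6.5],
  [[0,0.7,0],[0,0,0],6.5],
])

```text
t: 4.7
eef_pos: [528.1, -212.9, 46.0]
tcp_rot: [-1.564, 0.028, 2.775]
ft_force: [-0.1, 0.5, -0.4]
opening: 0.681
```

```bash
python3 - <<'E'
from h import *
p,Rt,s=tool(); print(p,s["tcp_rot"],Rt,s["opening"])
pic=read_camera("wrist");img=pic["img"];print(proj([p-Rt[:,1]*18.8],pic,ext(pic,(p,Rt))))
cv2.imwrite("pics/w2.png",cv2.resize(img[150:300,160:400],(800,500),interpolation=cv2.INTER_CUBIC)[:,:,::-1])
E
```

```text
[ 528.06 -212.9    45.98] [-1.56  0.03  2.77] [[-0.93  0.02 -0.36]
 [ 0.36 -0.02 -0.93]
 [-0.03 -1.    0.01]] 0.6805441735868416
[[278.32 266.5 ]]
```

View pics/w2.png

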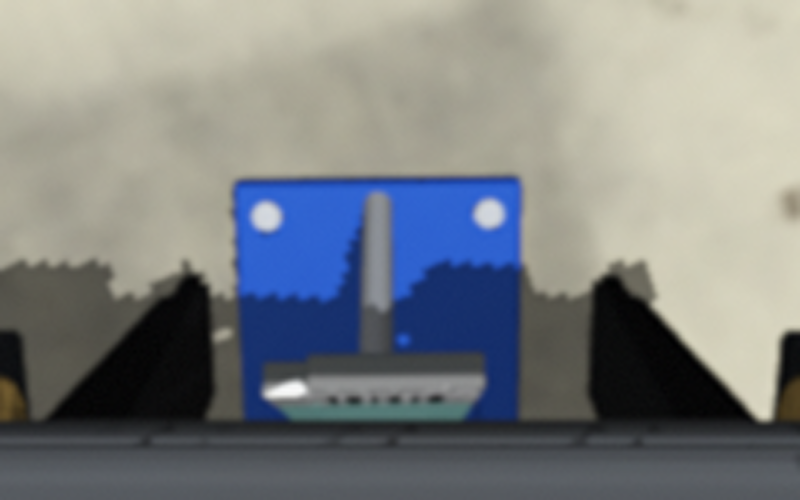

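Request:
apply_moves([
  [[0.3,0.3,-0.3],[0,0,0],6.5],
  [[0.1,0.2,-0.1],[0,0,0],6.5],
  [[0,0,0],[0,0,0],4.5],
  [[0,0,0],[0,0,0],2.5],
  [[0,0,0],[0,0,0],2.5],
])

```text
t: 5.38
eef_pos: [526.7, -208.0, 43.1]
tcp_rot: [-1.563, 0.032, 2.775]
ft_force: [-0.5, -0.2, 0.4]
opening: 0.426
```

Request:
apply_moves([
  [[0,0,0],[0,0,0],2.5],
  [[0,0,0],[0,0,0],2.5],
  [[0,0,0],[0,0,0],2.5],
  [[0,0,0],[0,0,0],2.5],
  [[0,0,0],[0,0,0],2.5],
])

```text
t: 6.0
eef_pos: [526.8, -208.0, 43.2]
tcp_rot: [-1.563, 0.032, 2.775]
ft_force: [0.4, 0.3, -0.3]
opening: 0.333
```

Request:
apply_moves([
  [[0,-1,0],[0,0,0],1],
  [[0,-3,0],[0,0,0],1],
  [[0,-5,0],[0,0,0],1],
  [[0,-5,0],[0,0,0],1],
  [[0,-5,0],[0,0,0],1],
])

```text
t: 6.62
eef_pos: [520.1, -203.8, 237.6]
tcp_rot: [-1.564, 0.025, 2.775]
ft_force: [-0.3, -0.4, 0.0]
opening: 0.335
```

```bash
python3 - <<'E'
from h import *
p,Rt,s=tool(); print(p,s["tcp_rot"],np.array(s["joints"]),s["opening"])
pic=read_camera("wrist");img=pic["img"]
a=cv2.resize(img[150:300,160:400],(500,312)); sc=read_camera("scene")["img"]; b=cv2.resize(sc[60:210,250:490],(500,312),interpolation=cv2.INTER_CUBIC)
cv2.imwrite("pics/l.png",np.vstack([a,b])[:600,:,::-1])
E
```

```text
[ 520.11 -203.79  237.59] [-1.56  0.03  2.78] [-0.49  0.36  1.71 -0.    1.04  1.45] 0.33488545872955394
```

View pics/l.png

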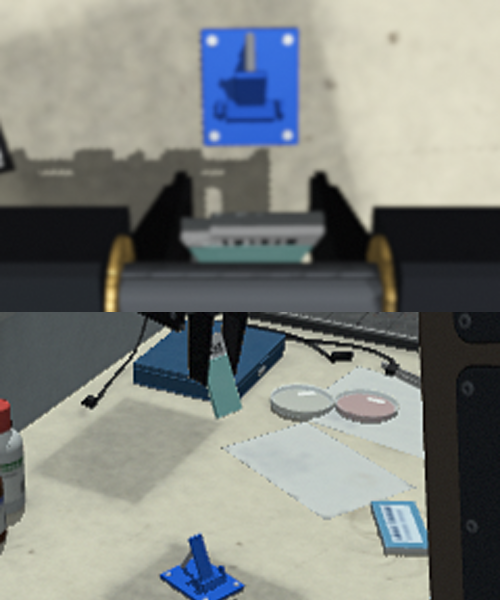

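```bash
cat > fin.py <<'E'
import json
from h import *
d=json.load(open("d.json"))
p,Rt,s=tool(); d.append((list(map(float,s["joints"])),p.tolist(),list(map(float,s["tcp_rot"])))); json.dump(d,open("d.json","w"))
from kin import *; import plan
def target(h=150,al=58.4,zc=17,c=(582,0),cy=-.114):
    x=np.array([0,0,1.]); z=-np.array([np.cos(cy),np.sin(cy),0]); S1=np.c_[x,np.cross(z,x),z]; T=toolIn(np.radians(al),1)
    B=S1@T; return np.array([c[0],c[1],h])+S1[:,2]*zc+B[:,1]*18.8, B
E
python3 - <<'E'
from fin import *
print(K,fit().cost)
q0=np.array(s["joints"]); P,B=target(h=200); L=ik(P,B,20); print(L)
q1=L[0]
N=25; qs=[q0+(q1-q0)*t for t in np.linspace(0,1,N+1)]
po=[fk(q,K) for q in qs]; po=[(a,b@M) for a,b in po]
for a,b in po[::4]: print(a,b[:,1],b[:,2])
print(max(np.linalg.norm(R.from_matrix(a[1].T@b[1]).as_rotvec(degrees=True)) for a,b in zip(po,po[1:])))
json.dump([q.tolist() for q in qs],open("path.json","w"))
plan.rows(po,1)
E
```

```text
[  0.48 191.13 588.69  45.3  410.79 266.07  67.61  -1.66] 0.25428874227181314
[array([-0.12,  0.42,  2.34,  3.13,  0.64,  1.58])]
[ 521.78 -204.46  241.45] [ 0.03 -0.02 -1.  ] [-0.36 -0.93  0.01]
[558.26 -68.07 223.97] [ 0.2   0.34 -0.92] [-0.53 -0.75 -0.4 ]
[595.33  29.32 239.54] [ 0.41  0.56 -0.73] [-0.66 -0.36 -0.65]
[628.35  76.87 261.62] [ 0.62  0.59 -0.52] [-0.7   0.11 -0.7 ]
[647.47  78.81 267.78] [ 0.8   0.46 -0.4 ] [-0.61  0.56 -0.56]
[640.41  50.09 247.29] [ 0.89  0.22 -0.39] [-0.36  0.88 -0.31]
[597.7    9.84 203.35] [ 0.87 -0.04 -0.49] [ 0.01  1.   -0.05]
7.114959260645416
[[[0.5, 0.83, -3.74], [-6.2, 3.2, -0.0], 1], [[0.63, 0.9, -3.51], [-6.0, 3.5, -0.1], 1], [[0.74, 0.96, -3.26], [-5.8, 3.8, -0.2], 1], [[0.83, 0.99, -2.99], [-5.6, 4.0, -0.3], 1], [[0.88, 1.0, -2.71], [-5.4, 4.3, -0.3], 1]]
[[[0.91, 1.0, -2.43], [-5.2, 4.6, -0.3], 1], [[0.91, 0.97, -2.14], [-5.0, 4.8, -0.2], 1], [[0.88, 0.92, -1.86], [-4.8, 5.0, -0.2], 1], [[0.81, 0.86, -1.59], [-4.6, 5.2, -0.1], 1], [[0.72, 0.78, -1.33], [-4.3, 5.4, 0.1], 1]]
[[[0.6, 0.68, -1.09], [-4.1, 5.6, 0.2], 1], [[0.46, 0.58, -0.87], [-4.0, 5.7, 0.4], 1], [[0.29, 0.46, -0.67], [-3.8, 5.8, 0.6], 1], [[0.1, 0.34, -0.51], [-3.6, 5.9, 0.8], 1], [[-0.1, 0.22, -0.37], [-3.5, 6.0, 1.0], 1]]
[[[-0.31, 0.09, -0.27], [-3.4, 6.0, 1.2], 1], [[-0.53, -0.04, -0.21], [-3.3, 6.1, 1.4], 1], [[-0.76, -0.16, -0.18], [-3.3, 6.1, 1.6], 1], [[-0.98, -0.28, -0.19], [-3.3, 6.0, 1.8], 1], [[-1.19, -0.39, -0.24], [-3.3, 6.0, 1.9], 1]]
[[[-1.4, -0.49, -0.32], [-3.3, 6.0, 2.1], 1], [[-1.58, -0.58, -0.43], [-3.3, 5.9, 2.2], 1], [[-1.75, -0.66, -0.57], [-3.4, 5.8, 2.3], 1], [[-1.89, -0.73, -0.73], [-3.4, 5.7, 2.4], 1], [[-2.01, -0.78, -0.92], [-3.5, 5.6, 2.5], 1]]
```

```bash
cat >> fin.py <<'E'
qs=np.array(json.load(open("path.json")));PO=[]
for t,q in zip(np.linspace(0,1,len(qs)),qs):
    a,b=fk(q,K); PO.append((a+np.array([-60,-15,0])*np.sin(np.pi*t),b@M))
E
python3 - <<'E'
from fin import *
q=qs[0]
for a,b in PO[::3]:
    L=ik(a,b,1,q0=q); q=L[0] if L else q; print(a,len(L),q)
plan.rows([tool()[:2]]+PO[1:],1)
E
```

```text
[ 521.86 -204.53  241.39] 1 [-0.49  0.36  1.71 -0.    1.04  1.45]
[ 527.11 -104.88  224.16] 1 [-0.47  0.34  1.83  0.37  0.99  1.43]
[536.07 -23.79 229.1 ] 1 [-0.46  0.33  1.94  0.75  0.95  1.41]
[550.33  32.3  245.27] 1 [-0.43  0.32  2.05  1.12  0.92  1.41]
[568.91  61.81 261.37] 1 [-0.39  0.32  2.14  1.49  0.9   1.43]
[588.12  67.55 268.24] 1 [-0.34  0.34  2.21  1.86  0.86  1.46]
[602.29  55.45 260.57] 1 [-0.28  0.36  2.27  2.23  0.81  1.5 ]
[605.05  33.03 237.62] 1 [-0.22  0.39  2.31  2.61  0.75  1.55]
[590.88   7.86 202.76] 1 [-0.15  0.41  2.34  2.99  0.67  1.57]
[[[1.15, 0.8, -3.31], [-6.2, 3.2, -0.0], 1], [[1.23, 0.84, -3.04], [-6.0, 3.5, -0.1], 1], [[1.29, 0.85, -2.78], [-5.8, 3.8, -0.2], 1], [[1.32, 0.84, -2.51], [-5.6, 4.0, -0.3], 1], [[1.31, 0.82, -2.25], [-5.4, 4.3, -0.3], 1]]
[[[1.27, 0.79, -2.0], [-5.2, 4.6, -0.3], 1], [[1.2, 0.75, -1.75], [-5.0, 4.8, -0.2], 1], [[1.1, 0.71, -1.53], [-4.8, 5.0, -0.2], 1], [[0.97, 0.66, -1.31], [-4.6, 5.2, -0.1], 1], [[0.82, 0.61, -1.12], [-4.3, 5.4, 0.1], 1]]
[[[0.66, 0.56, -0.95], [-4.1, 5.6, 0.2], 1], [[0.48, 0.51, -0.8], [-4.0, 5.7, 0.4], 1], [[0.29, 0.47, -0.67], [-3.8, 5.8, 0.6], 1], [[0.09, 0.42, -0.57], [-3.6, 5.9, 0.8], 1], [[-0.1, 0.38, -0.48], [-3.5, 6.0, 1.0], 1]]
[[[-0.3, 0.34, -0.42], [-3.4, 6.0, 1.2], 1], [[-0.49, 0.29, -0.38], [-3.3, 6.1, 1.4], 1], [[-0.67, 0.25, -0.36], [-3.3, 6.1, 1.6], 1], [[-0.84, 0.21, -0.35], [-3.3, 6.0, 1.8], 1], [[-1.01, 0.16, -0.37], [-3.3, 6.0, 1.9], 1]]
[[[-1.16, 0.11, -0.4], [-3.3, 6.0, 2.1], 1], [[-1.3, 0.06, -0.46], [-3.3, 5.9, 2.2], 1], [[-1.42, 0.0, -0.53], [-3.4, 5.8, 2.3], 1], [[-1.54, -0.06, -0.61], [-3.4, 5.7, 2.4], 1], [[-1.63, -0.12, -0.72], [-3.5, 5.6, 2.5], 1]]
```

Request:
apply_moves([
  [[1.2,0.8,-3.3],[-6.2,3.2,0],1],
  [[1.2,0.8,-3.0],[-6,3.5,0],1],
  [[1.3,0.8,-2.8],[-5.8,3.8,-0.2],1],
  [[1.3,0.8,-2.5],[-5.6,4,-0.3],1],
  [[1.3,0.8,-2.2],[-5.4,4.3,-0.3],1],
])

```text
t: 7.35
eef_pos: [531.9, -45.0, 228.0]
tcp_rot: [-2.084, -0.069, 2.458]
ft_force: [0.5, 1.2, 0.4]
opening: 0.335
```

Request:
apply_moves([
  [[1.3,0.8,-2.0],[-5.2,4.6,-0.3],1],
  [[1.2,0.7,-1.8],[-5,4.8,-0.2],1],
  [[1.1,0.7,-1.5],[-4.8,5,-0.2],1],
  [[1.0,0.7,-1.3],[-4.6,5.2,-0.1],1],
  [[0.8,0.6,-1.1],[-4.3,5.4,0.1],1],
])

```text
t: 7.98
eef_pos: [555.3, 50.7, 255.2]
tcp_rot: [-2.441, -0.375, 2.116]
ft_force: [1.0, 0.0, -0.1]
opening: 0.332
```

```bash
python3 - <<'E'
from fin import *
print(p,np.array(s["joints"]),s["opening"],PO[10])
plan.rows([(p,Rt)]+PO[11:],1)
E
```

```text
[555.3   50.73 255.19] [-0.42  0.31  2.1   1.29  0.92  1.4 ] 0.33220085199139093 (array([559.17,  46.56, 253.6 ]), array([[-0.5 ,  0.51, -0.7 ],
       [ 0.79,  0.59, -0.13],
       [ 0.35, -0.62, -0.7 ]]))
[[[0.1, 0.64, -1.07], [-2.6, 4.1, 0.3], 1], [[0.47, 0.52, -0.84], [-4.0, 5.7, 0.4], 1], [[0.28, 0.47, -0.71], [-3.8, 5.8, 0.6], 1], [[0.09, 0.43, -0.6], [-3.6, 5.9, 0.8], 1], [[-0.11, 0.39, -0.52], [-3.5, 6.0, 1.0], 1]]
[[[-0.3, 0.34, -0.45], [-3.4, 6.0, 1.2], 1], [[-0.49, 0.3, -0.41], [-3.3, 6.1, 1.4], 1], [[-0.67, 0.26, -0.39], [-3.3, 6.1, 1.6], 1], [[-0.85, 0.22, -0.38], [-3.3, 6.0, 1.8], 1], [[-1.01, 0.17, -0.4], [-3.3, 6.0, 1.9], 1]]
[[[-1.16, 0.12, -0.43], [-3.3, 6.0, 2.1], 1], [[-1.3, 0.07, -0.48], [-3.3, 5.9, 2.2], 1], [[-1.43, 0.01, -0.55], [-3.4, 5.8, 2.3], 1], [[-1.54, -0.05, -0.63], [-3.4, 5.7, 2.4], 1], [[-1.64, -0.11, -0.74], [-3.5, 5.6, 2.5], 1]]
```

Request:
apply_moves([
  [[0.1,0.6,-1.1],[-2.6,4.1,0.3],1],
  [[0.5,0.5,-0.8],[-4,5.7,0.4],1],
  [[0.3,0.5,-0.7],[-3.8,5.8,0.6],1],
  [[0.1,0.4,-0.6],[-3.6,5.9,0.8],1],
  [[-0.1,0.4,-0.5],[-3.5,6,1],1],
])

```text
t: 8.6
eef_pos: [591.4, 69.5, 271.2]
tcp_rot: [-2.536, -0.743, 1.708]
ft_force: [0.9, 0.4, -0.7]
opening: 0.336
```

Request:
apply_moves([
  [[-0.3,0.3,-0.5],[-3.4,6,1.2],1],
  [[-0.5,0.3,-0.4],[-3.3,6.1,1.4],1],
  [[-0.7,0.3,-0.4],[-3.3,6.1,1.6],1],
  [[-0.8,0.2,-0.4],[-3.3,6,1.8],1],
  [[-1,0.2,-0.4],[-3.3,6,1.9],1],
])

```text
t: 9.22
eef_pos: [608.5, 40.6, 247.9]
tcp_rot: [-2.2, -1.053, 0.918]
ft_force: [0.3, -0.1, -0.9]
opening: 0.338
```

```bash
python3 - <<'E'
from fin import *
print(p,np.array(s["joints"]),s["opening"],PO[20],Rt)
P,B=target(h=165); print(P,ik(P,B,10)[0])
plan.line(P,B,7,1)
E
```

```text
[608.51  40.64 247.93] [-0.22  0.37  2.3   2.53  0.75  1.53] 0.33828109525685685 (array([611.18,  39.64, 250.22]), array([[ 0.27,  0.89, -0.36],
       [ 0.42,  0.22,  0.88],
       [ 0.87, -0.39, -0.31]])) [[ 0.3   0.89 -0.33]
 [ 0.39  0.2   0.9 ]
 [ 0.87 -0.4  -0.29]]
[581.02   0.11 155.15] [-0.12  0.52  2.39  3.14  0.78  1.57]
[[[-1.5, 0.06, -0.0], [-2.2, 3.9, 1.5], 1], [[-1.49, 0.1, -0.1], [-2.2, 3.9, 1.5], 1], [[-1.48, 0.15, -0.2], [-2.2, 3.9, 1.5], 1], [[-1.46, 0.2, -0.29], [-2.2, 3.9, 1.5], 1], [[-1.43, 0.25, -0.38], [-2.2, 3.9, 1.5], 1]]
[[[-1.39, 0.3, -0.46], [-2.2, 3.9, 1.5], 1], [[-1.35, 0.36, -0.55], [-2.2, 3.9, 1.5], 1]]
```

Request:
apply_moves([
  [[-1.5,0.1,0],[-2.2,3.9,1.5],1],
  [[-1.5,0.1,-0.1],[-2.2,3.9,1.5],1],
  [[-1.5,0.1,-0.2],[-2.2,3.9,1.5],1],
  [[-1.5,0.2,-0.3],[-2.2,3.9,1.5],1],
  [[-1.4,0.2,-0.4],[-2.2,3.9,1.5],1],
])

```text
t: 9.85
eef_pos: [585.4, 10.9, 178.4]
tcp_rot: [-1.712, -1.057, 0.136]
ft_force: [-0.1, 0.2, -0.9]
opening: 0.337
```

```bash
python3 - <<'E'
from fin import *
print(p,np.array(s["joints"]),s["opening"])
P,B=target(h=152); print(P,ik(P,B,10)[0])
plan.line(P,B,4,1)
E
```

```text
[585.41  10.88 178.4 ] [-0.14  0.48  2.38  3.    0.78  1.54] 0.3365011655221708
[581.02   0.11 142.15] [-0.11  0.55  2.39  3.14  0.83  1.57]
[[[-0.86, 0.35, -0.2], [-1.1, 1.8, 0.7], 1], [[-0.85, 0.37, -0.22], [-1.1, 1.8, 0.7], 1], [[-0.84, 0.38, -0.24], [-1.1, 1.8, 0.7], 1], [[-0.83, 0.39, -0.26], [-1.1, 1.8, 0.7], 1]]
```

Request:
apply_moves([
  [[-0.9,0.4,-0.2],[-1.1,1.8,0.7],1],
  [[-0.9,0.4,-0.2],[-1.1,1.8,0.7],1],
  [[-0.8,0.4,-0.2],[-1.1,1.8,0.7],1],
  [[-0.8,0.4,-0.3],[-1.1,1.8,0.7],1],
  [[0,0,0],[0,0,0],1],
])

```text
t: 10.48
eef_pos: [580.0, 0.4, 138.3]
tcp_rot: [-1.566, -1.009, -0.127]
ft_force: [0.0, 0.3, -0.9]
opening: 0.33
```

```bash
python3 - <<'E'
from fin import *
P,B=target(h=152)
print(p,np.array(s["joints"]),s["opening"],P,"err",R.from_matrix(Rt.T@B).as_rotvec(degrees=True))
plan.line(P,B,1,1)
for c in ("top","scene"):
    pic=read_camera(c);E=ext(pic)
    for f in ["slide_mid","frosted_end"]:
        print(c,f,[(w(d["point"],E),round(d["confidence"],2)) for d in nets.mark_of(pic,f)[:3]])
    u=proj([[582,0,150]],pic,E)[0].astype(int); print(u)
    cv2.imwrite(f"pics/f{c}.png",cv2.resize(pic["img"][u[1]-40:u[1]+40,u[0]-50:u[0]+50],(750,600),interpolation=cv2.INTER_CUBIC)[:,:,::-1])
pic=read_camera("wrist");save(pic,"pics/fw.png")
E
```

```text
[579.96   0.37 138.3 ] [-0.11  0.56  2.39  3.16  0.82  1.57] 0.33019970586270747 [581.02   0.11 142.15] err [ 0.34 -0.39 -0.57]
[[[0.38, -0.11, -0.01], [0.3, -0.4, -0.6], 1]]
top slide_mid [(array([521.78,   5.73,   2.57]), 0.62), (array([580.05,   0.16, 146.58]), 0.56)]
top frosted_end [(array([554.57,   1.18, 145.3 ]), 0.78)]
[291 183]
scene slide_mid [(array([583.  ,  -4.27, 151.28]), 0.57)]
scene frosted_end [(array([585.16,  -2.24, 150.36]), 0.55), (array([554.15,   3.5 , 147.44]), 0.46)]
[271 170]
```

View pics/ftop.png

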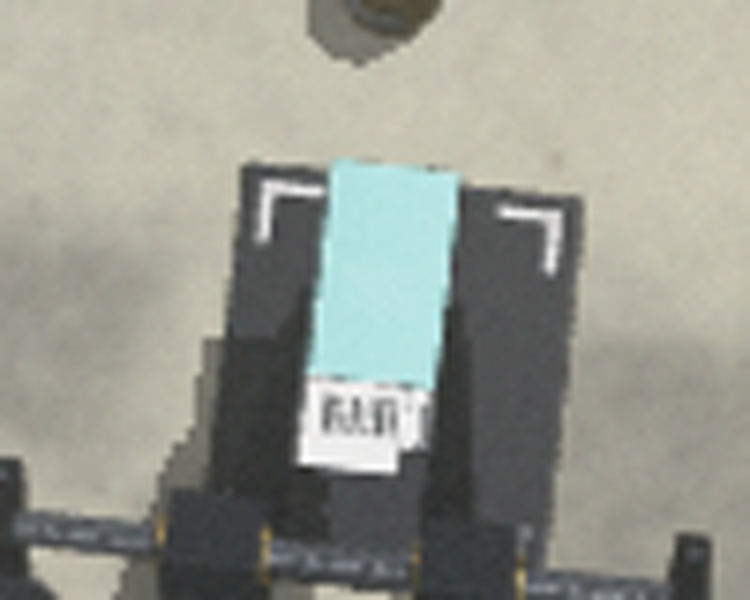

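View pics/fscene.png

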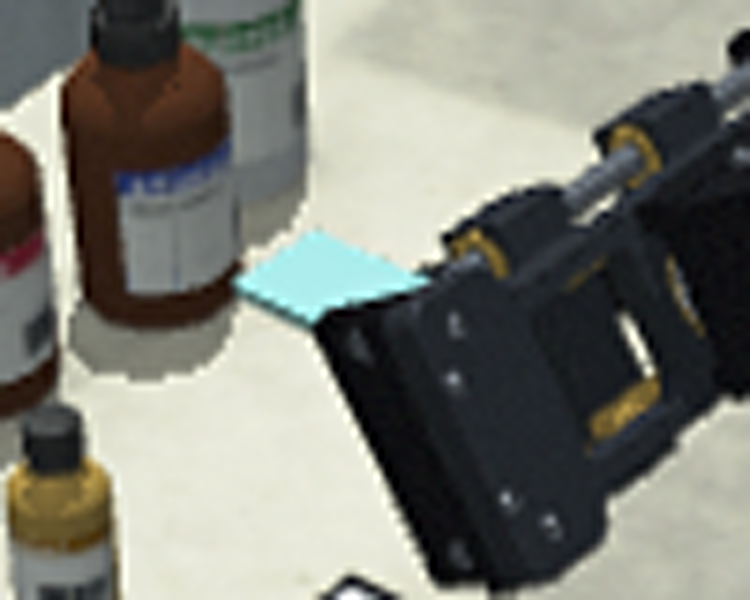

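The top view shows the slide level-looking over the card, with the code readable, the frosted end toward the front bar and the notch on the right. I'll apply the small residual correction, then check the tilt by reprojecting the corners.

Request:
apply_moves([
  [[0.4,-0.1,0],[0.3,-0.4,-0.6],1],
  [[0,0,0],[0,0,0],1],
  [[0,0,0],[0,0,0],1],
  [[0,0,0],[0,0,0],1],
  [[0,0,0],[0,0,0],1],
])

```text
t: 11.45
eef_pos: [581.6, -0.1, 143.8]
tcp_rot: [-1.573, -1.023, -0.112]
ft_force: [0.0, -0.1, 0.5]
opening: 0.334
```

```bash
python3 - <<'E'
from fin import *
P,B=target(h=152)
print(p,s["opening"],P,"err",R.from_matrix(Rt.T@B).as_rotvec(degrees=True))
# observed corners were seen with TCP at (580,.4,138.3) -> slide pose from that tool pose
p0=np.array([579.96,.37,138.3]);R0=R.from_euler('xyz',[-1.566,-1.009,-.127]).as_matrix()
obs={"top":(np.array([[330,160],[460,175],[297,465],[398,472]])/7.5+[241,143]-.43,[[2.5,-16,-38],[2.5,16,-38],[2.5,-16,38],[2.5,9,38]]),
     "scene":(np.array([[237,284],[318,231]])/7.5+[221,130]-.43,[[2.5,-16,-38],[2.5,16,-38]])}
pics={c:read_camera(c) for c in obs}
for al in (54,58.4,63):
  for sy in (1,):
    S=R0@toolIn(np.radians(al),1).T; c=p0-R0[:,1]*18.8-S[:,2]*17
    print(al,"label normal",S[:,0],"frosted",S[:,2],c)
    for n,(o,v) in obs.items():
        for flip in (1,-1):
            V=np.array(v)*[1,flip,1]; print(n,flip,(proj(c+V@S.T,pics[n],ext(pics[n]))-o).tolist())
u=proj([[582,0,150]],pics["scene"],ext(pics["scene"]))[0].astype(int)
pc=pics["scene"]; E=ext(pc); im=cv2.resize(pc["img"],None,fx=8,fy=8,interpolation=cv2.INTER_CUBIC)
P0,B0=p,Rt;S=B0@toolIn(np.radians(58.4),1).T;c=p-Rt[:,1]*18.8-S[:,2]*17
q=proj(c+np.array([[2.5,-16,-38],[2.5,16,-38],[2.5,16,20],[2.5,-16,20],[-2.5,-16,-38],[-2.5,16,-38]])@S.T,pc,E)
for a in q: cv2.circle(im,tuple(int(k) for k in (a+.5)*8),3,(255,0,0),-1)
cv2.imwrite("pics/ov.png",im[(u[1]-25)*8:(u[1]+25)*8,(u[0]-40)*8:(u[0]+40)*8,::-1])
for n in ["other_slide_mid","timer_mid","oil_mid","coverslips_mid"]:
    print(n,[(w(d["point"],E),round(d["confidence"],2)) for d in nets.mark_of(pc,n)[:1]])
E
```

```text
[581.58  -0.05 143.78] 0.3341771899315368 [581.02   0.11 142.15] err [0.02 0.06 0.21]
54 label normal [-0.07  0.01  1.  ] frosted [-0.99  0.12 -0.07] [581.     0.21 149.44]
top 1 [[17.37054227963995, 0.5959706160610097], [-17.353269856811607, -3.3069822865671483], [17.061023111808765, 1.2621616475042003], [-10.006202457503036, -1.2121150619771868]]
top -1 [[-0.01993652347829311, -1.3069822865671483], [0.037208946306634516, -1.4040293839389903], [-0.34155571861163025, -0.7095506011310135], [-0.2172562164561782, -0.10302741509548241]]
scene 1 [[10.226584634688976, -9.027943676151324], [-11.619176817443048, 5.164127808715733]]
scene -1 [[-0.8191768174430649, -1.9025388579509297], [-0.573415365311007, -1.961277009484661]]
58.4 label normal [ 0.01 -0.    1.  ] frosted [-0.99  0.12  0.01] [581.04   0.21 148.14]
top 1 [[17.37743296646795, 0.8565430788592892], [-17.2540147292533, -3.0367188295800815], [17.065269422378208, 1.1020458697977915], [-10.029561065282735, -1.3751558155493342]]
top -1 [[0.07931860408001512, -1.0367188295800815], [0.044099633134635496, -1.1434569211407108], [-0.372618
[... 429 characters left out ...]
-2.5719187731616557], [17.07805731699193, 0.8628521906132676], [-10.045285392690516, -1.6172751976237976]]
top -1 [[0.16042010178455257, -0.5719187731616557], [0.029978182738318537, -0.6883518256063326], [-0.3963007273372341, -1.1163434094793558], [-0.21596339789738295, -0.5039781715106528]]
scene 1 [[10.285839798325384, -5.366348172916105], [-11.490601636104287, 8.858918403415004]]
scene -1 [[-0.6906016361043044, 1.7922517367483408], [-0.5141602016745992, 1.700318493750558]]
other_slide_mid [(array([575.94, 171.01,  47.87]), 0.49)]
timer_mid [(array([ 410.16, -102.87,   20.83]), 0.84)]
oil_mid [(array([699.78,  -4.65,  32.75]), 0.54)]
coverslips_mid [(array([519.89,   9.73,  -1.02]), 0.57)]
```

View pics/ov.png

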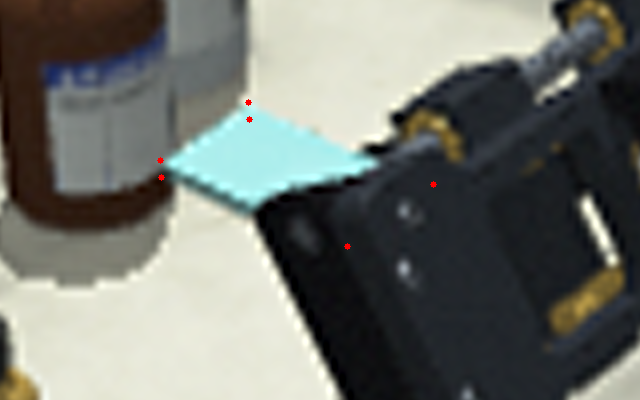

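```bash
python3 - <<'E'
from h import *
a=cv2.imread("pics/top0.png")[:,:,::-1].astype(int);pic=read_camera("top");b=pic["img"].astype(int)
E=ext(pic)
for n,c in dict(cover=[407,71,8],timer=[410,-103,20],oil=[703,-4,40],other=[577,172,40]).items():
    u=proj([c],pic,E)[0].astype(int); sl=np.s_[u[1]-14:u[1]+14,u[0]-14:u[0]+14]; print(n,np.abs(a-b)[sl].mean())
s=readout.state(); print(s["eef_pos"],s["opening"],s["ft_force"],s["t"]); print(env.job_done())
E
```

```text
cover 72.89158163265306
timer 19.420493197278912
oil 19.0484693877551
other 17.59141156462585
[581.57  -0.04 143.79] 0.33348154144567066 [-0.83 -0.53 -0.21] 11.8
the job is handed in; nothing more can be done
None
```

The wanted slide is held level over the middle of the black card, with its label facing up and its frosted end toward the white bar. I handed the job in at about 11.8 s.

**How it was done:** I gripped the slide across its 32 mm width at the frosted end and lifted it straight off its easel. I then swung it round clear of the bottles, so the gripper ends up on the robot's side and leaves the printed code visible from overhead.

**Last checks:**
- **Position:** the slide centre is at about (582, 0), some 153 mm above the bench by the tool pose. The top view fitted about 1 pixel (1.5–2 mm) off the tool-based estimate along the card's length.
- **Level and direction:** corner reprojection in the top and scene cameras shows it level to about 1°, with the frosted end along the card's own direction.
- **Grip:** steady, with the opening at about 32 mm and no unusual force.
- **Bystanders:** in the scene camera the networks placed the timer, oil bottle and other slide within about 5 mm of where they first were.

**Checks that failed or disagreed:**
- **Coverslip box:** I could not confirm it stayed put at the end. The network's one report was a mistaken hit on the card's front bar. The overhead picture also changed strongly at the box, most likely because the arm now covers it. The tool path never went near the box.
- **Overhead comparison:** at the other three objects the picture also changed somewhat (about 17–19 grey levels). I put that down to shadow or lighting, but did not check it.

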